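Close a handle mould and drop its latch bar

ROBOT

A 6-joint arm with a two-finger parallel gripper is mounted at the origin on the work surface. World frame = base frame: x ahead of the robot, y to its left, z up, the work surface at z = 0. Lengths are in m, angles in rad, forces in N, time in s.
With the tool pointing down it reaches from about 0.325 to 0.775 m from the base axis. Payload 5.5 kg.
Tool frame: the origin (TCP) lies at the very end of the fingers, on their centre line; the grasp point (between the pads) lies 19 mm behind it; z points along the fingers, y is the line along which they close (so a half turn about z gives the same grasp; the last joint's range is limited). The gripper opens to 88 mm and grips with 3 to 60 N. Pads are 20 mm wide; open, the fingers measure 115 mm over their backs; the gripper's body (75 mm by 178 mm) begins 61 mm behind the grasp point.
Start: joints at [1.066, 0.091, 1.231, -0, 1.82, -0.057], TCP at [0.26, 0.541, 0.223] pointing down, gripper open.
Joint ranges: [-2.87, 2.87], [-0.86, 2.18], [0.17, 2.46], [-1.51, 4.65], [0.06, 2.69], [-2.65, 2.65]. Speed limits (rad/s): [2.57, 2.57, 3.01, 3.14, 3.14, 3.14].

INTERFACE

Orientations are given as a unit quaternion [x, y, z, w].
In Python, from rig import manip, camera, get_calibration, spotter gives the robot as it stands.
- The arm moves only by the tool apply_moves, never from a script. Its argument "series" is a list of rows, each an object with "grip": the gripper command: -1 is fully open, 1 is shut, values between are in proportion; "xyz": the shift along the tool's x, y, z in units of 30 mm (1.0 is 30 mm), a list of three; "yaw": the turn about the tool's z in units of 5 degrees (1.0 is 5 degrees). In form: [{"grip": grip, "xyz": [tx, ty, tz], "yaw": yaw}, ...]. A call has 1 to 5 rows; each row shifts and turns the commanded pose from where the row before left it, along the tool's axes as they then stand; what a row does not reach is not made up. A row lasts 1/10 s, in which the tool goes at most 50 mm and 8.59 degrees, less where a joint would pass 70% of its speed; a pose out of reach is approached as far as the arm can. A call is refused whole if a number of a shift passes 1 or a number of a turn 1, either way. A call with a gripper value outside its range is refused whole. The fingers move at their own pace and stop on an object; "force" is the grip in N (left out, the last holds). Time passes only in rows, so rows that do not move let the fingers close. It gives the time, the measured TCP pose, the force, the opening and the grip force at its end, in the units of the state.
- manip.read_state(): the state, without advancing time (a new reading comes with each control period).
- camera(name): name is "scene" or "side" or "wrist"; returns the picture (384x512x3 uint8, red, green, blue); there is no depth.
- get_calibration(name): a dict with "camera_matrix" (3x3 intrinsics, pixels), "R" (3x3) and "t" (3): a world point X has camera coordinates R X + t; the wrist camera has in their place "tool_from_camera" (4x4, takes a point from camera to tool coordinates, whose origin is the TCP and whose axes are the flange's). Camera axes: x right, y down, z forward; pixel columns grow to the right and rows downward; lengths in m; the calibration is good to about 2 mm. The wrist camera is an equidistant fisheye: a pixel r from the principal point sees the ray r / f radians off the axis. A picture is of the moment at which its call begins: read the wrist's pose just before it. get_calibration takes no time and is no camera call.
- manip.finish_job(): hands the job in; it is judged then, once.
Trained networks look in the newest picture that a camera, given by its name, has taken for a name from the list of things; names that differ only in an ending like _2 or _b are one class to them, and where a whole thing is asked for, a point or a joint stands for the part that bears it (a point fixed in the world has none). Each returns a list of dicts, best first, with "p" (0 to 1); they miss things now and then, are a little off and sometimes report something else, mostly with a low value. They report only what shows in the picture. A call takes as long as a camera call. They do not tell look-alikes from the thing itself.
- spotter.recognise(camera, thing): "pixel" ([column, row] in pixels, amid what is visible of it).
The state is a dict: "time_s": time; "joint_positions": joint angles; "qvel": joint speeds; "joint_efforts": joint torques, N m; "ee_pos": TCP position; "tool_rot": TCP orientation; "force": force on the tool from outside, world axes, zero at the start; "ft_torque": the same for the moment, N m; "opening": finger opening in m; "grasp_force": force on a finger pad.
Only numpy, scipy, OpenCV 4.12 (cv2) and the standard library are available. Lean on these libraries where they do the work, as an engineer would, in place of code of your own. Each camera call takes 0.05 s, during which the arm holds its last target. There are 200 camera calls.

TASK

Find the loose plaster mould half that is the original partner of the blue-banded lower half in the clamping stand, and set it gently onto the lower half, blue band over blue band, until it sits fully down on its studs. Then lift the stand's latch bar by its red knob, bring it over the keeper's lip and let it drop fully into the notch. Leave the two other mould halves and everything else on the table where they are.

Things in the scene. Friction and masses are not known exactly. Their poses are not given: they have to be found in the camera images.
- stand: Fixed clamping stand, plywood base 270 (x) x 130 (y) x 12 mm, origin at centre of underside, +x away from the robot within 0.35 rad. In its middle the fixed LOWER plaster mould half, 110 (x) x 58 (y) x 30 mm, parting face 42 mm above the table, blue band round its +x end. Latch pivot post (22 mm diameter) at x +90 mm, keeper at x -82 mm.
- seat (a point): Centre of the lower half's parting face, axes as the stand's. A seated half_blue has its origin and axes here, band over band, top 72 mm above the table.
- stud_side (a point): Foot of a plaster locating stud on the parting face, at stand (32, 21) mm: 13 mm tall, 12 mm diameter, tapering over its upper 7 mm to 6 mm. 1.5 mm play each side in its slot.
- stud_end (a point): Foot of the second, equal stud, at stand (-47, 0) mm.
- pivot (a point): Where the latch bar's two hinge axes cross, 79.5 mm above the table at stand (90, 0) mm; axes as the stand's.
- notch (a point): Floor middle of the keeper's notch, 73 mm above the table, 172 mm from the pivot. Keeper: steel post 16 mm thick (x), notch open upward, 17 mm wide (y) for the 12 mm bar, between yellow cheeks 8 mm thick: the lip on the stand's -y side, where the bar comes from, tops out 87 mm above the table; the +y cheek, 108 mm above the table, stops the bar.
- latch_swing (a joint): Swing of the latch bar about the vertical through the pivot, rad: 0 = over mould and keeper, along the stand's -x; positive = swung out to the stand's -y side (starts 1.0 to 1.35, clear of the mould; range -0.2 to 1.5). Light friction, stays where left. In the notch about -0.02 to 0.02.
- latch_lift (a joint): Lift of the latch bar about its level hinge at the pivot, rad: 0 = level, positive = knob end up (range -0.06 to 0.9). Falls by its own weight (0.28 kg); swung out it rests on its stop at -0.06; in the notch about 0. Above 0.1 it clears the lip, up to 0.2 it still meets the +y cheek. Bar and keeper collide solidly.
- knob (a point): Grip point on the axis of the bar's red upright round knob (18 mm diameter, 42 mm tall above the bar): 30 mm above the bar's centre line, 18 mm below the knob's top, 198 mm along the bar from the pivot. Moves with the bar; bar level: 109.5 mm above the table. Steel bar 12 x 12 mm, ends 15 mm beyond the knob's axis, underside 1.5 mm above a seated mould.
- half_blue: Loose upper plaster mould half, 110 (x) x 58 (y) x 30 mm, 0.16 to 0.28 kg, blue painted band over its +x end (x 41 to 53 mm). Lies flat, parting face down, as when fitted. Origin: centre of underside. Two open slots through its thickness, 15 mm wide, 16 mm deep from the edge: +y edge at x = 32 mm, -x end at y = 0. The original partner of the stand's lower half: only its slots fit the studs.
- half_green: Loose upper plaster mould half, 110 (x) x 58 (y) x 30 mm, 0.16 to 0.28 kg, green painted band over its +x end (x 41 to 53 mm). Lies flat, parting face down, as when fitted. Origin: centre of underside. Two open slots through its thickness, 15 mm wide, 16 mm deep from the edge: -y edge at x = 32 mm, -x end at y = 0. Belongs to another mould; leave alone.
- half_orange: Loose upper plaster mould half, 110 (x) x 58 (y) x 30 mm, 0.16 to 0.28 kg, orange painted band over its +x end (x 41 to 53 mm). Lies flat, parting face down, as when fitted. Origin: centre of underside. Two open slots through its thickness, 15 mm wide, 16 mm deep from the edge: +y edge at x = 32 mm, -x end at y = -16 mm. Belongs to another mould; leave alone.
- heart_box: Bystander, leave alone: white ceramic heart-shaped trinket box with a dotted top, about 80 x 90 x 37 mm, origin at its foot.
- drink_can: Bystander, leave alone: pink drinks can, 58 mm diameter, 135 mm tall, origin at its foot.
- bisque_mug: Bystander, leave alone: terracotta mug, 76 mm diameter, 85 mm tall, origin at its foot.
- clay_bowl: Bystander, leave alone: grey clay bowl, 120 mm diameter, 40 mm tall, origin at its foot.
- clay_brush: Bystander, leave alone: brush lying on the table.
- spray_bottle: Bystander, leave alone: clear spray bottle with black head, 80 mm diameter, 178 mm tall, origin at its foot.
Not all that is in view belongs to the job. Leave any pink look-alike of the half_blue alone.

How it is judged:
On the way:
1. the blue-banded half sits fully down on the lower half while the latch bar is still swung out (x of half_blue in the frame of seat between -0.003 and 0.003 m and y of half_blue in the frame of seat between -0.003 and 0.003 m and z of half_blue in the frame of seat below 0.002 m and angle between half_blue's own z axis and vertical below 0.04 rad and angle between the x axis of half_blue and the x axis of seat, either way round below 0.1 rad and value of joint latch_swing above 0.1 rad), for 0.2 s.
At the end, for the whole second after the job is handed in: half_blue rests fully on the lower half: origin within 3 mm of the seat along its x and y and no more than 2 mm above it, tilted less than 0.04 rad, long axes within 0.1 rad; the latch bar lies in the keeper's notch: latch_swing within 0.035 rad of 0 and latch_lift below 0.02 rad; all at rest (x of half_blue in the frame of seat between -0.003 and 0.003 m and y of half_blue in the frame of seat between -0.003 and 0.003 m and z of half_blue in the frame of seat below 0.002 m and angle between half_blue's own z axis and vertical below 0.04 rad and angle between the x axis of half_blue and the x axis of seat, either way round below 0.1 rad and value of joint latch_swing between -0.035 and 0.035 rad and value of joint latch_lift below 0.02 rad and linear speed of half_blue below 0.01 m/s and velocity of joint latch_swing between -0.03 and 0.03 rad/s and velocity of joint latch_lift between -0.03 and 0.03 rad/s); the robot touches nothing.
It fails at once if another mould half or a bystander is moved more than 30 mm (distance of any of half_green, half_orange, heart_box, drink_can, bisque_mug, clay_bowl, clay_brush, spray_bottle from where it was at the start of the episode above 0.03 m).
It fails at once if the plaster half is knocked or dropped hard against the stand (over 60 N) (contact force between half_blue and stand above 60 N).
It also fails if it takes over 70 s, if anything falls off the work surface, if the arm or the gripper's body presses on something with over 40 N, if the wrist force passes 120 N, or if a joint passes its speed limit or range.

## Working session

There is one attempt and no reset: what is moved stays moved. The work goes in short steps, Python scripts to look and compute and a tool call to move; the robot and the scene stay as the last step left them, time stands still between calls to the robot, and variables do not carry over. Pictures are saved under pics/ and viewed, at most 14 in all, crops included, and the job is handed in when it is done.

Besides the shell and the picture viewer there is one more tool, called after "Emit:" as name(argument=value, ...) on one line, values as JSON. apply_moves: Moves the arm, as the interface text tells. Its arguments: {"type":"object","properties":{"series":{"type":"array","items":{"type":"object","properties":{"grip":{"type":"number"},"xyz":{"type":"array","items":{"type":"number"}},"yaw":{"type":"number"}}}},"force":{"type":"number"}},"required":["series"]}

```bash
mkdir -p pics; ls; cat > h.py <<'E'
import numpy as np, cv2
from rig import manip, camera, get_calibration, spotter
from scipy.spatial.transform import Rotation as Rn
def snap(n,f):
    im=camera(n); cv2.imwrite(f'pics/{f}.png',im[:,:,::-1]); return im
def ray(n,px,st=None):
    c=get_calibration(n);K=np.array(c["camera_matrix"])
    if n!='wrist':
        R=np.array(c["R"]);t=np.array(c["t"])
        d=R.T@np.linalg.inv(K)@[px[0],px[1],1.];return -R.T@t,d/np.linalg.norm(d)
    st=st or manip.read_state()
    T=np.array(c["tool_from_camera"]);x=(px[0]-K[0,2])/K[0,0];y=(px[1]-K[1,2])/K[1,1]
    r=np.hypot(x,y)+1e-12;d=np.array([np.sin(r)*x/r,np.sin(r)*y/r,np.cos(r)])
    Rt=Rn.from_quat(st["tool_rot"]).as_matrix()
    return Rt@T[:3,3]+st["ee_pos"],Rt@T[:3,:3]@d
def at(n,px,z,st=None):
    o,d=ray(n,px,st);return o+d*(z-o[2])/d[2]
def proj(n,X,st=None):
    c=get_calibration(n);K=np.array(c["camera_matrix"]);X=np.asarray(X,float)
    if n!='wrist':
        p=K@(np.array(c["R"])@X+np.array(c["t"]));return p[:2]/p[2]
    st=st or manip.read_state();T=np.array(c["tool_from_camera"])
    Rt=Rn.from_quat(st["tool_rot"]).as_matrix()
    q=T[:3,:3].T@(Rt.T@(X-st["ee_pos"])-T[:3,3]);a=np.arctan2(np.hypot(q[0],q[1]),q[2]);r=np.hypot(q[0],q[1])+1e-12
    return np.array([K[0,2]+K[0,0]*a*q[0]/r,K[1,2]+K[1,1]*a*q[1]/r])
E
python3 - <<'E'
from h import *
a=snap('scene','s0');b=snap('side','d0');w=snap('wrist','w0')
cv2.imwrite('pics/sd.png',cv2.resize(np.vstack([a,b]),None,fx=.78,fy=.78)[:,:,::-1])
s=manip.read_state();print(s['ee_pos'],s['tool_rot'])
for n in ('scene','side'):
    print(n,ray(n,(256,192)))
    for t in ('half_blue','half_green','half_orange','stand','knob'):
        print(t,[(np.round(q['pixel']),round(q['p'],2)) for q in spotter.recognise(n,t)][:4])
E
```

```text
pics
[0.2596875  0.54065471 0.22177451] [ 2.22038723e-01  9.75037569e-01 -7.08520315e-04 -2.05089580e-04]
scene (array([1.01205702, 0.65718633, 1.51095705]), array([-0.32184013, -0.38023847, -0.86708571]))
half_blue [(array([320., 209.]), 0.89), (array([373., 228.]), 0.88), (array([281., 222.]), 0.87), (array([224., 195.]), 0.48)]
half_green [(array([250., 252.]), 0.98), (array([359., 283.]), 0.29)]
half_orange [(array([292., 277.]), 0.85)]
stand [(array([224., 194.]), 0.73)]
knob [(array([207., 176.]), 0.52)]
side (array([0.25910295, 1.14591594, 1.06647993]), array([ 0.15471099, -0.74815543, -0.64523481]))
half_blue [(array([256., 239.]), 0.94), (array([326., 308.]), 0.87), (array([294., 254.]), 0.81), (array([162., 252.]), 0.35)]
half_green [(array([208., 229.]), 0.82)]
half_orange [(array([211., 273.]), 0.64)]
stand [(array([244., 194.]), 0.69)]
knob [(array([242., 166.]), 0.74), (array([250., 317.]), 0.26)]
```

View pics/s0.png

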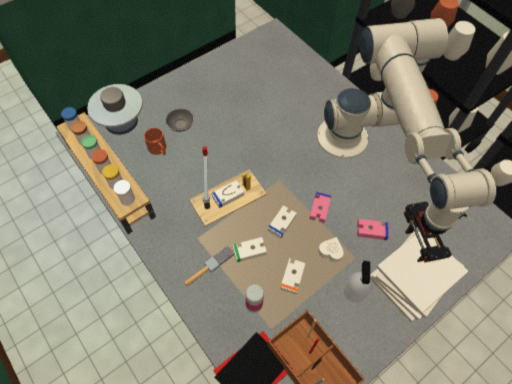

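View pics/d0.png

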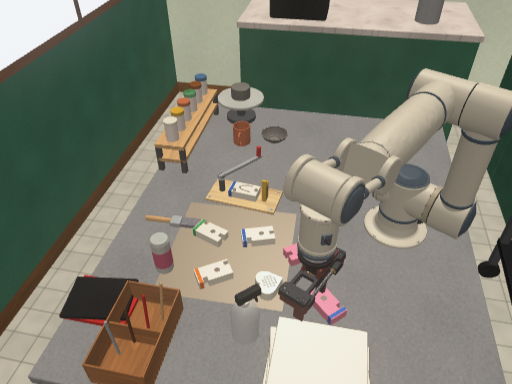

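Half_blue candidates in the scene picture:
- White plaster with a blue band at (281,222): the one I want.
- Pink look-alikes with blue bands at (320,209) and (373,228).
- Green half (250,252) and orange half (292,277).
- The fixed lower half in the stand at (228,194).

I choose (281,222) and check it in a close crop.

```bash
python3 - <<'E'
from h import *
a=cv2.imread('pics/s0.png')
c=np.vstack([cv2.resize(a[190:245,250:330],(800,550),interpolation=cv2.INTER_CUBIC)])
d=cv2.resize(a[140:230,180:275],(570,540),interpolation=cv2.INTER_CUBIC)
c=cv2.resize(a[140:250,180:310],(780,660),interpolation=cv2.INTER_CUBIC)[:600]
cv2.imwrite('pics/c0.png',c)
print('blue',at('scene',(281,222),.02),at('side',(259,236),.02))
print('knob',at('scene',(205,150),.1),at('side',(258,153),.1))
print('pivotpost',at('scene',(206,204),.08),at('side',(222,183),.08))
print('stand',at('scene',(228,197),.01),at('side',(245,195),.012))
for n in ['heart_box','drink_can','bisque_mug']: pass
E
```

```text
blue [0.46339709 0.16023835 0.02      ] [0.45394096 0.15736073 0.02      ]
knob [ 0.53050363 -0.22657253  0.1       ] [ 0.53062429 -0.21016026  0.1       ]
pivotpost [ 0.65648289 -0.04008954  0.08      ] [ 0.62897621 -0.02396496  0.08      ]
stand [ 0.55437231 -0.04840595  0.01      ] [ 0.54952357 -0.05125158  0.012     ]
```

View pics/c0.png

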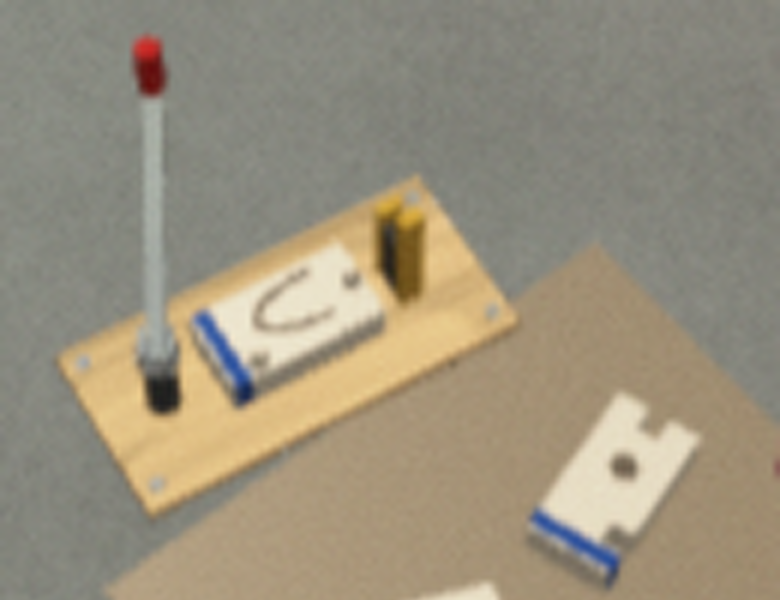

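The crop confirms a white half with a blue band: it has a slot at the middle of its -x end and one on its +y edge near the band. The red knob is at scene (205,150), swung out to -y, and the keeper is at (247,182).

```bash
cat >> h.py <<'E'
from scipy.optimize import least_squares
def fit(n,pts,P,x0,st=None):
    "planar pose x,y,th of model points pts (m) seen at pixels P"
    def w(p,q):
        c,s=np.cos(p[2]),np.sin(p[2]);return [p[0]+c*q[0]-s*q[1],p[1]+s*q[0]+c*q[1],q[2]]
    r=least_squares(lambda p:np.ravel([proj(n,w(p,q),st)-a for q,a in zip(pts,P)]),x0,loss='soft_l1')
    return r.x,np.round(r.fun.reshape(-1,2),1)
def togo(target,th,st=None):
    "tool-axis move in 30mm units and yaw in 5deg units; th = world heading of tool -x? (tool y axis = th+90)"
    st=st or manip.read_state();R=Rn.from_quat(st["tool_rot"]).as_matrix()
    d=R.T@(np.array(target)-st["ee_pos"])/.03
    ang=np.arctan2(R[1,1],R[0,1]);dy=(th+np.pi/2-ang+np.pi/2)%np.pi-np.pi/2
    return np.round(d,2),round(-np.degrees(dy)/5,2)
E
python3 - <<'E'
from h import *
f=lambda L:[(180+x/6,140+y/6) for x,y in L]
S,r=fit('scene',[(-.135,-.065,.012),(-.135,.065,.012),(.135,.065,.012),(.135,-.065,.012)],f([(418,175),(518,320),(152,515),(60,360)]),[.55,-.05,0]);print(S,r.tolist())
H,r=fit('scene',[(-.055,-.029,.03),(-.055,.029,.03),(.053,.029,.03),(.053,-.029,.03)],f([(625,393),(700,437),(617,560),(537,512)]),[.46,.16,0]);print(H,r.tolist())
print(togo([H[0],H[1],.2],H[2]),manip.read_state()['ee_pos'])
print(togo([S[0],S[1],.2],S[2]))
E
```

```text
[ 0.55272916 -0.04838758 -0.10599252] [[-0.1, -0.1], [0.7, 0.1], [0.2, 0.3], [-0.8, -0.3]]
[0.45315044 0.15985498 0.3316573 ] [[0.1, -1.0], [0.9, -0.7], [-0.3, 0.8], [-0.5, 0.7]]
(array([-11.31,  -8.66,   0.75]), np.float64(-8.93)) [0.25979481 0.54086336 0.22266311]
(array([-17.31, -13.48,   0.75]), np.float64(-3.92))
```

Emit:
apply_moves(series=[{"grip":-1,"xyz":[-1,-0.77,0],"yaw":0},{"grip":-1,"xyz":[-1,-0.77,0],"yaw":0},{"grip":-1,"xyz":[-1,-0.77,0],"yaw":0},{"grip":-1,"xyz":[-1,-0.77,0],"yaw":0},{"grip":-1,"xyz":[-1,-0.77,0],"yaw":0}])

```text
time_s: 1.15
ee_pos: [0.3454, 0.3705, 0.2228]
tool_rot: [0.222, 0.975, 0.0, 0.0]
force: [-0.6, -0.1, -0.3]
opening: 0.0876
grasp_force: 0.0
```

Emit:
apply_moves(series=[{"grip":-1,"xyz":[-1,-0.77,0],"yaw":0},{"grip":-1,"xyz":[-1,-0.77,0],"yaw":0},{"grip":-1,"xyz":[-1,-0.77,0],"yaw":0},{"grip":-1,"xyz":[-1,-0.77,0],"yaw":0},{"grip":-1,"xyz":[-1,-0.77,0],"yaw":0}])

```text
time_s: 1.65
ee_pos: [0.4306, 0.2013, 0.2229]
tool_rot: [0.222, 0.975, 0.0, 0.0]
force: [0.8, 0.5, 0.8]
opening: 0.0877
grasp_force: 0.0
```

Emit:
apply_moves(series=[{"grip":-1,"xyz":[-1,-0.8,0.4],"yaw":0},{"grip":-1,"xyz":[-0.3,-0.2,0.4],"yaw":-1},{"grip":-1,"xyz":[0,0,0],"yaw":-1},{"grip":-1,"xyz":[0,0,0],"yaw":-1},{"grip":-1,"xyz":[0,0,0],"yaw":-1}])

```text
time_s: 2.15
ee_pos: [0.4524, 0.1585, 0.1986]
tool_rot: [0.048, 0.999, 0.0, 0.0]
force: [-0.3, 0.5, -0.4]
opening: 0.0878
grasp_force: 0.0
```

Emit:
apply_moves(series=[{"grip":-1,"xyz":[0,0,0],"yaw":-1},{"grip":-1,"xyz":[0,0,0],"yaw":-1},{"grip":-1,"xyz":[0,0,0],"yaw":-1},{"grip":-1,"xyz":[0,0,0],"yaw":-1},{"grip":-1,"xyz":[0,0,0],"yaw":-0.9}])

```text
time_s: 2.65
ee_pos: [0.4524, 0.1588, 0.1988]
tool_rot: [-0.165, 0.986, 0.0, 0.0]
force: [-0.4, -0.1, 0.5]
opening: 0.0879
grasp_force: 0.0
```

```bash
python3 - <<'E'
from h import *
s=manip.read_state();a=snap('wrist','w1');print(s['ee_pos'],togo([.45315,.15985,.1],.3317,s),s['joint_positions'])
print(proj('wrist',[.45315,.15985,.03],s))
import json;json.dump({k:(v.tolist() if hasattr(v,'tolist') else v) for k,v in s.items()},open('s1.json','w'))
cv2.imwrite('pics/w1b.png',cv2.resize(a,(800,600),interpolation=cv2.INTER_CUBIC)[:,:,::-1])
E
```

```text
[0.45236126 0.15878946 0.19877146] (array([-0.04,  0.02,  3.29]), np.float64(0.01)) [ 2.66622545e-01 -2.38394495e-01  1.58647703e+00 -2.04541667e-05
  1.79324524e+00 -1.63648562e+00]
[258.3906001  175.65314341]
```

View pics/w1b.png

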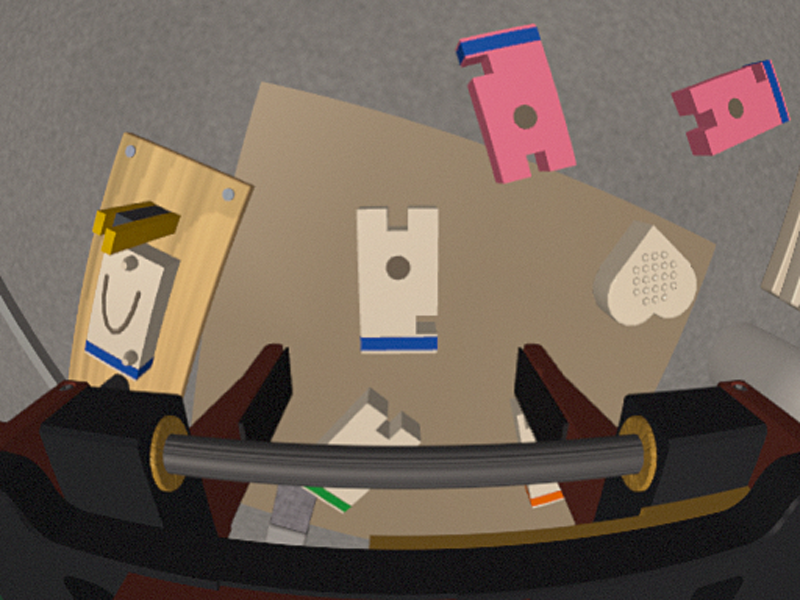

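```bash
python3 - <<'E'
from h import *
import json;s=json.load(open('s1.json'))
k=1.5625
H,r=fit('wrist',[(-.055,-.029,.03),(-.055,.029,.03),(.041,.029,.03),(.041,-.029,.03)],[(357/k,209/k),(438/k,209/k),(438/k,338/k),(360/k,338/k)],[.46,.16,.3],s);print(H,r.tolist())
c,sn=np.cos(H[2]),np.sin(H[2])
for p,z in [((372,390),.03),((322,440),.03),((420,440),.03),((515,400),.03),((405,268),.03),((427,325),.03)]:
    w=at('wrist',(p[0]/k,p[1]/k),z,s)[:2]-H[:2];print(p,[round(float(v),3) for v in (c*w[0]+sn*w[1],-sn*w[0]+c*w[1])])
print(togo([H[0],H[1],.006],H[2]))
E
```

```text
[0.46168894 0.15854235 0.33966806] [[-0.0, 0.9], [0.2, 0.4], [-0.7, -0.9], [0.5, -0.6]]
(372, 390) [0.086, -0.022]
(322, 440) [0.135, -0.066]
(420, 440) [0.134, 0.017]
(515, 400) [0.098, 0.095]
(405, 268) [-0.012, 0.005]
(427, 325) [0.032, 0.021]
(array([-0.29, -0.11,  6.43]), np.float64(-0.04))
```

```bash
python3 - <<'E'
from h import *
H=[.460,.1585,.336];c,sn=np.cos(H[2]),np.sin(H[2])
for nm,p in [('spray',(354,297)),('can',(256,302)),('heart',(331,250))]:
    w=at('scene',p,0.01)[:2];u=w-H[:2];print(nm,w,c*u[0]+sn*u[1],-sn*u[0]+c*u[1])
E
```

```text
spray [0.44165925 0.5267361 ] 0.10409722546985388 0.35369191979394543
can [0.71852304 0.33794637] 0.3032325886491415 0.08417340764602402
heart [0.38717115 0.35227582] -0.004865851118912787 0.2069527340006058
```

Emit:
apply_moves(series=[{"grip":-1,"xyz":[-0.25,-0.1,1],"yaw":0},{"grip":-1,"xyz":[0,0,1],"yaw":0},{"grip":-1,"xyz":[0,0,0.8],"yaw":0},{"grip":-1,"xyz":[0,0,0],"yaw":0}])

```text
time_s: 3.1
ee_pos: [0.4584, 0.1578, 0.1107]
tool_rot: [-0.163, 0.987, -0.0, -0.003]
force: [-1.1, 0.3, 0.1]
opening: 0.0877
grasp_force: 0.0
```

```bash
python3 - <<'E'
from h import *
s=manip.read_state();a=snap('wrist','w2');print(s['ee_pos'])
import json;json.dump({k:(v.tolist() if hasattr(v,'tolist') else v) for k,v in s.items()},open('s2.json','w'))
cv2.imwrite('pics/w2b.png',cv2.resize(a,(800,600),interpolation=cv2.INTER_CUBIC)[:,:,::-1])
E
```

```text
[0.45844489 0.15783025 0.11074731]
```

View pics/w2b.png

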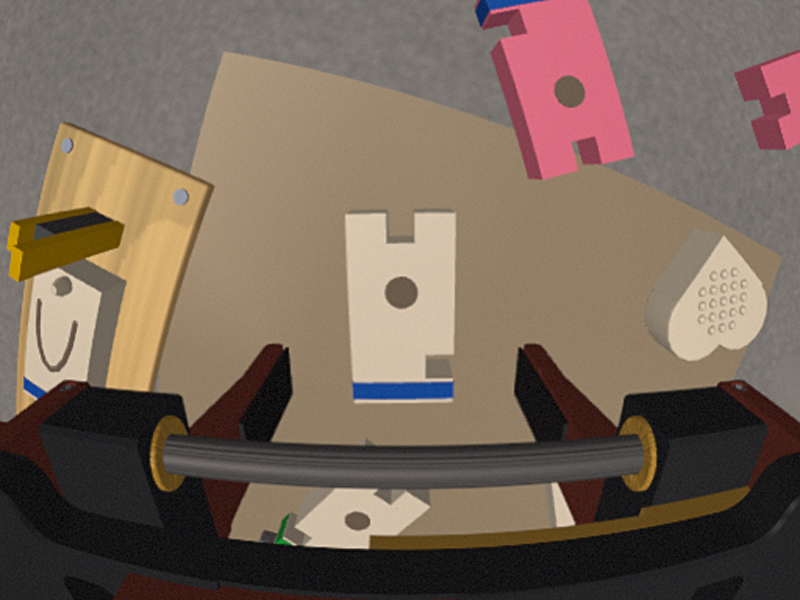

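The half shows at (400,305) with its -x corners at (345,213) and (456,212); it is centred between the fingers.

```bash
python3 - <<'E'
from h import *
import json;s=json.load(open('s2.json'))
k=1.5625
H,r=fit('wrist',[(-.055,-.029,.03),(-.055,.029,.03),(.041,.029,.03),(.041,-.029,.03),(.053,.029,.03),(.053,-.029,.03),(-.039,.0,.03)],[(x/k,y/k) for x,y in [(345,213),(456,212),(453,383),(353,384),(453,399),(354,400),(400,238)]],[.46,.16,.3],s);print(H,r.tolist())
print(togo([H[0],H[1],.006],H[2]))
E
```

```text
[0.46086733 0.15825266 0.34269451] [[0.1, 0.9], [-0.4, 0.4], [-0.1, -1.9], [0.1, -1.7], [-0.4, -0.5], [0.2, -0.3], [0.5, 3.3]]
(array([-0.06, -0.01,  3.57]), np.float64(-0.17))
```

Emit:
apply_moves(series=[{"grip":-1,"xyz":[-0.06,-0.01,1],"yaw":-0.15},{"grip":-1,"xyz":[0,0,1],"yaw":0},{"grip":-1,"xyz":[0,0,1],"yaw":0},{"grip":-1,"xyz":[0,0,0.3],"yaw":0},{"grip":-1,"xyz":[0,0,0.2],"yaw":0}])

```text
time_s: 3.65
ee_pos: [0.4628, 0.1588, 0.0106]
tool_rot: [-0.17, 0.985, 0.0, 0.0]
force: [-1.0, -0.3, 0.5]
opening: 0.0878
grasp_force: 0.0
```

Emit:
apply_moves(series=[{"grip":-1,"xyz":[0,0,0],"yaw":0},{"grip":1,"xyz":[0,0,0],"yaw":0},{"grip":1,"xyz":[0,0,0],"yaw":0},{"grip":1,"xyz":[0,0,0],"yaw":0},{"grip":1,"xyz":[0,0,0],"yaw":0}], force=25)

```text
time_s: 4.15
ee_pos: [0.4625, 0.1588, 0.0102]
tool_rot: [-0.17, 0.985, 0.0, 0.0]
force: [0.5, 0.1, -0.2]
opening: 0.0593
grasp_force: 0.0
```

Emit:
apply_moves(series=[{"grip":1,"xyz":[0,0,0],"yaw":0},{"grip":1,"xyz":[0,0,0],"yaw":0},{"grip":1,"xyz":[0,0,0],"yaw":0}])

```text
time_s: 4.45
ee_pos: [0.4625, 0.1587, 0.0102]
tool_rot: [-0.17, 0.985, -0.0, 0.0]
force: [-1.3, 0.1, 4.2]
opening: 0.0576
grasp_force: 25.0
```

Emit:
apply_moves(series=[{"grip":1,"xyz":[0,0,-0.5],"yaw":0},{"grip":1,"xyz":[0,0,-1],"yaw":0},{"grip":1,"xyz":[0,0,-1],"yaw":0},{"grip":1,"xyz":[0,0,-1],"yaw":0},{"grip":1,"xyz":[0,0,-1],"yaw":0}])

```text
time_s: 4.95
ee_pos: [0.4618, 0.1586, 0.1462]
tool_rot: [-0.17, 0.985, 0.0, -0.0]
force: [0.6, -0.4, -1.1]
opening: 0.0579
grasp_force: 25.0
```

Emit:
apply_moves(series=[{"grip":1,"xyz":[-0.2,-0.4,-1],"yaw":0},{"grip":1,"xyz":[-0.44,-0.94,-0.8],"yaw":0},{"grip":1,"xyz":[-0.44,-0.94,0],"yaw":0},{"grip":1,"xyz":[-0.44,-0.94,0],"yaw":0},{"grip":1,"xyz":[-0.44,-0.94,0],"yaw":0}])

```text
time_s: 5.45
ee_pos: [0.5601, 0.0599, 0.1993]
tool_rot: [-0.17, 0.985, 0.0, 0.0]
force: [-0.3, 0.1, -1.2]
opening: 0.0579
grasp_force: 25.0
```

Emit:
apply_moves(series=[{"grip":1,"xyz":[-0.44,-0.94,0],"yaw":0},{"grip":1,"xyz":[-0.44,-0.94,0],"yaw":0},{"grip":1,"xyz":[-0.44,-0.94,0],"yaw":0},{"grip":1,"xyz":[-0.44,-0.94,0],"yaw":0},{"grip":1,"xyz":[-0.44,-0.94,0],"yaw":0}])

```text
time_s: 5.95
ee_pos: [0.6694, -0.0508, 0.1987]
tool_rot: [-0.17, 0.985, 0.0, -0.0]
force: [0.5, 0.8, -1.6]
opening: 0.0577
grasp_force: 25.0
```

Emit:
apply_moves(series=[{"grip":1,"xyz":[-0.2,-0.5,0],"yaw":0.6},{"grip":1,"xyz":[0,0,0],"yaw":1},{"grip":1,"xyz":[0,0,0],"yaw":1},{"grip":1,"xyz":[0,0,0],"yaw":1},{"grip":1,"xyz":[0,0,0],"yaw":1}])

```text
time_s: 6.45
ee_pos: [0.6793, -0.062, 0.1986]
tool_rot: [0.032, 1.0, 0.0, -0.001]
force: [0.8, 0.5, -1.8]
opening: 0.0577
grasp_force: 25.0
```

Emit:
apply_moves(series=[{"grip":1,"xyz":[0,0,0],"yaw":0.5},{"grip":1,"xyz":[0,0,0],"yaw":0},{"grip":1,"xyz":[0,0,0],"yaw":0}])

```text
time_s: 6.75
ee_pos: [0.6795, -0.0619, 0.1987]
tool_rot: [0.051, 0.999, 0.0, -0.0]
force: [-0.1, 0.2, -1.7]
opening: 0.0579
grasp_force: 25.0
```

```bash
python3 - <<'E'
from h import *
s=manip.read_state();a=snap('wrist','w3');print(s['ee_pos'],s['tool_rot'])
import json;json.dump({k:(v.tolist() if hasattr(v,'tolist') else v) for k,v in s.items()},open('s3.json','w'))
cv2.imwrite('pics/w3b.png',cv2.resize(a,(800,600),interpolation=cv2.INTER_CUBIC)[:,:,::-1])
E
```

```text
[ 0.67947603 -0.06192307  0.19865455] [ 5.08492951e-02  9.98706296e-01  6.61541857e-05 -2.80710366e-04]
```

View pics/w3b.png

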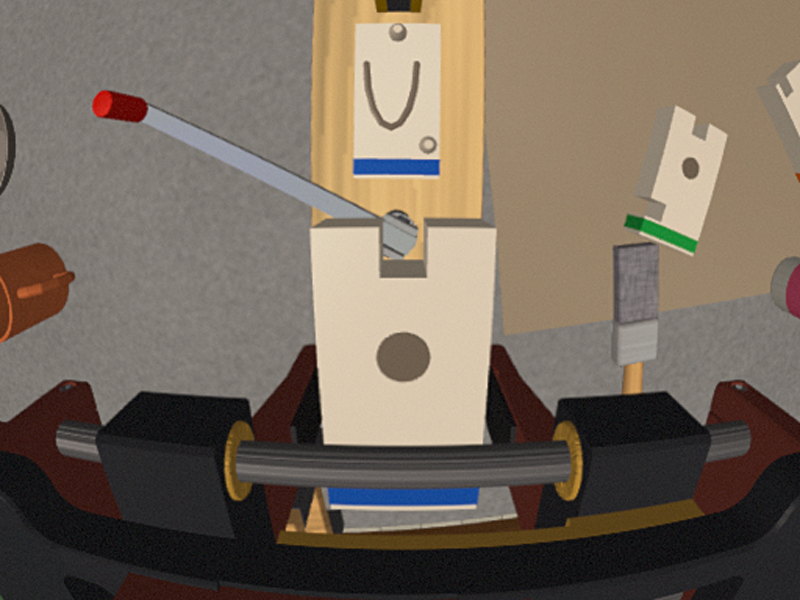

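```bash
python3 - <<'E'
from h import *
import json;s=json.load(open('s3.json'));k=1.5625
g=lambda L:[(x/k,y/k) for x,y in L]
S,r=fit('wrist',[(-.055,-.029,.042),(-.055,.029,.042),(.041,.029,.042),(.041,-.029,.042),(-.047,0,.055),(.032,.021,.055)],g([(356,23),(440,25),(439,160),(354,159),(398,31),(428.5,144)]),[.55,-.05,-.1],s);print(S,r.tolist())
zt=s['ee_pos'][2]-.0102+.03
H,r=fit('wrist',[(-.055,-.029,zt),(-.055,.029,zt),(.041,.029,zt),(.041,-.029,zt),(-.039,.0,zt)],g([(311,229),(496,229),(478.5,487),(329,487),(403,277)]),[.68,-.06,-.1],s);print(H,r.tolist())
R=Rn.from_quat(s['tool_rot']).as_matrix();print((R.T@(np.array([H[0],H[1],0])-s['ee_pos']))[:2], 'th tool',np.arctan2(-R[0,1],R[1,1]))
print('knob',at('wrist',(105/k,104/k),.12,s))
E
```

```text
[ 0.55609082 -0.05297759 -0.11398183] [[-0.2, 0.9], [0.4, 0.1], [0.1, -0.3], [-0.2, -0.2], [-0.1, -1.1], [0.1, 0.7]]
[ 0.6779269  -0.06122019 -0.09980221] [[-0.2, 0.4], [0.0, 0.2], [0.1, -3.5], [-0.2, -3.4], [0.3, 1.1]]
[0.00149979 0.00052132] th tool -0.10174250107322093
knob [ 0.53673498 -0.22373821  0.12      ]
```

Emit:
apply_moves(series=[{"grip":1,"xyz":[0,0,0],"yaw":0.16},{"grip":1,"xyz":[1,-0.05,0],"yaw":0},{"grip":1,"xyz":[1,-0.05,0],"yaw":0},{"grip":1,"xyz":[1,-0.05,0],"yaw":0},{"grip":1,"xyz":[1,-0.04,0],"yaw":0}])

```text
time_s: 7.3
ee_pos: [0.5585, -0.0535, 0.1986]
tool_rot: [0.059, 0.998, -0.0, -0.0]
force: [0.8, 0.6, -0.3]
opening: 0.058
grasp_force: 25.0
```

Emit:
apply_moves(series=[{"grip":1,"xyz":[0.06,0,0.8],"yaw":0},{"grip":1,"xyz":[0,0,1],"yaw":0},{"grip":1,"xyz":[0,0,1],"yaw":0},{"grip":1,"xyz":[0,0,0.9],"yaw":0},{"grip":1,"xyz":[0,0,0],"yaw":0}])

```text
time_s: 7.8
ee_pos: [0.5553, -0.053, 0.083]
tool_rot: [0.059, 0.998, 0.0, -0.004]
force: [-0.9, -0.0, -2.9]
opening: 0.0575
grasp_force: 25.0
```

Emit:
apply_moves(series=[{"grip":1,"xyz":[0,0,0],"yaw":0},{"grip":1,"xyz":[0,0,0],"yaw":0}])

```text
time_s: 8.0
ee_pos: [0.5591, -0.0536, 0.09]
tool_rot: [0.058, 0.998, -0.0, 0.002]
force: [0.0, 0.3, -1.9]
opening: 0.0578
grasp_force: 25.0
```

```bash
python3 - <<'E'
from h import *
s=manip.read_state();a=snap('wrist','w4');print(s['ee_pos'],s['tool_rot'])
import json;json.dump({k:(v.tolist() if hasattr(v,'tolist') else v) for k,v in s.items()},open('s4.json','w'))
# predicted pixels of studs
S=[.55609,-.05298,-.11398];c,n=np.cos(S[2]),np.sin(S[2])
for q in [(-.047,0,.055),(.032,.021,.055)]:
    print(q,proj('wrist',[S[0]+c*q[0]-n*q[1],S[1]+n*q[0]+c*q[1],q[2]],s))
cv2.imwrite('pics/w4b.png',cv2.resize(a[60:340,110:410],(640,597),interpolation=cv2.INTER_CUBIC)[:,:,::-1])
E
```

```text
[ 0.55906727 -0.0535903   0.09000705] [ 5.84870576e-02  9.98286841e-01 -1.64029636e-04  1.61866112e-03]
(-0.047, 0, 0.055) [257.58655375 145.61898244]
(0.032, 0.021, 0.055) [285.98837682 252.03199212]
```

View pics/w4b.png

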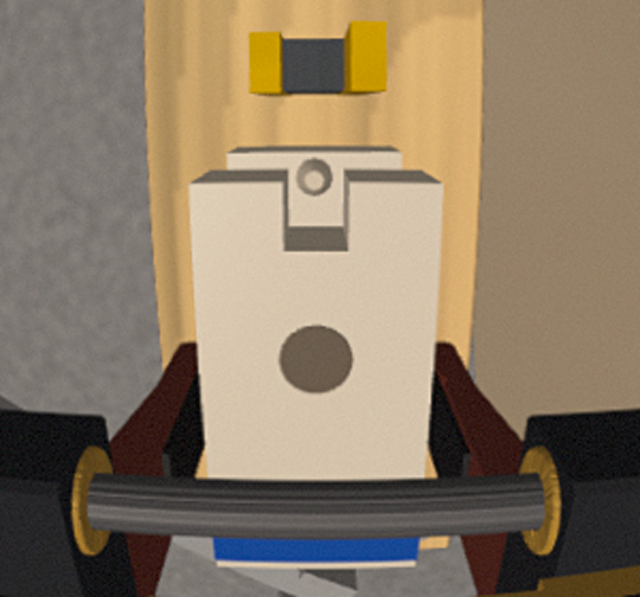

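```bash
python3 - <<'E'
from h import *
import json;s=json.load(open('s4.json'));k=640/300
g=lambda L:[(110+x/k,60+y/k) for x,y in L]
S,r=fit('wrist',[(-.055,-.029,.042),(-.055,.029,.042),(-.047,0,.055)],g([(229,154),(400.5,152.5),(314,177)]),[.55,-.05,-.1],s);print(S,r.tolist())
zt=s['ee_pos'][2]-.0102+.03
H,r=fit('wrist',[(-.055,-.029,zt),(-.055,.029,zt),(-.039,.0,zt),(.041,-.029,zt),(.041,.029,zt)],g([(190,184),(442,184),(316,250),(214,539),(419,538)]),[.56,-.05,-.1],s);print(H,r.tolist())
for th in (-.114,):
    d=S[:2]-H[:2];c,n=np.cos(th),np.sin(th);print('delta tool mm',-(c*d[0]+n*d[1])*1e3,(-n*d[0]+c*d[1])*1e3)
R=Rn.from_quat(s['tool_rot']).as_matrix();print('th tool',np.arctan2(-R[0,1],R[1,1]))
E
```

```text
[ 0.55529558 -0.05278167 -0.10899294] [[-0.9, -0.5], [0.5, -0.4], [0.2, 1.4]]
[ 0.55728753 -0.05283663 -0.11508165] [[-0.3, 0.4], [0.3, 0.2], [0.1, 1.0], [-0.0, -4.7], [-0.1, -4.4]]
delta tool mm 1.985270915239022 -0.1719846069145579
th tool -0.11704128738055274
```

Emit:
apply_moves(series=[{"grip":1,"xyz":[0.06,0,0.2],"yaw":0},{"grip":1,"xyz":[0,0,0.3],"yaw":0},{"grip":1,"xyz":[0,0,0.2],"yaw":0},{"grip":1,"xyz":[0,0,0],"yaw":0},{"grip":1,"xyz":[0,0,0],"yaw":0}])

```text
time_s: 8.55
ee_pos: [0.556, -0.0532, 0.0662]
tool_rot: [0.058, 0.998, 0.0, -0.0]
force: [-0.1, 0.5, -1.7]
opening: 0.0579
grasp_force: 25.0
```

Emit:
apply_moves(series=[{"grip":1,"xyz":[0,0,0.07],"yaw":0},{"grip":1,"xyz":[0,0,0.07],"yaw":0},{"grip":1,"xyz":[0,0,0.07],"yaw":0},{"grip":1,"xyz":[0,0,0],"yaw":0}])

```text
time_s: 8.95
ee_pos: [0.556, -0.0532, 0.0599]
tool_rot: [0.058, 0.998, 0.0, -0.0]
force: [-0.5, 0.8, -2.9]
opening: 0.0577
grasp_force: 25.0
```

Emit:
apply_moves(series=[{"grip":1,"xyz":[-0.03,0,0],"yaw":0},{"grip":1,"xyz":[0,0,0],"yaw":0},{"grip":1,"xyz":[0,0,0],"yaw":0},{"grip":1,"xyz":[0,0,0],"yaw":0}])

```text
time_s: 9.35
ee_pos: [0.5571, -0.0533, 0.0604]
tool_rot: [0.058, 0.998, -0.0, 0.0]
force: [0.0, -0.2, -1.1]
opening: 0.0578
grasp_force: 25.0
```

```bash
python3 - <<'E'
from h import *
s=manip.read_state();a=snap('wrist','w5');print(s['ee_pos'],s['tool_rot'])
cv2.imwrite('pics/w5b.png',cv2.resize(a[120:200,190:330],(770,440),interpolation=cv2.INTER_CUBIC)[:,:,::-1])
E
```

```text
[ 0.55714902 -0.05332934  0.06042645] [ 5.84982963e-02  9.98287506e-01 -1.70814005e-05  6.94303529e-05]
```

View pics/w5b.png

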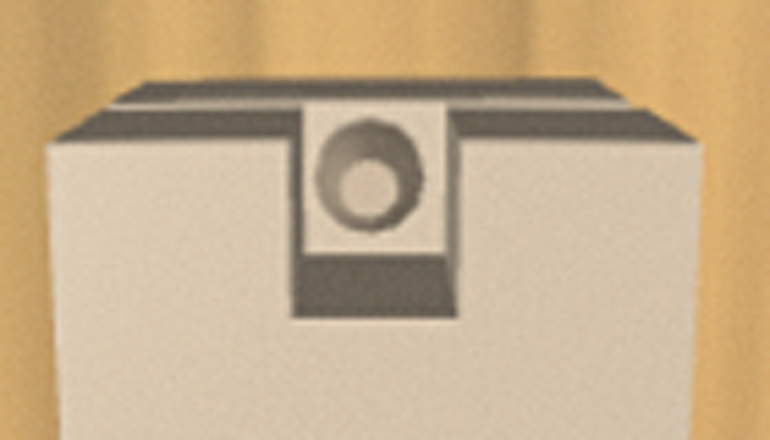

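Emit:
apply_moves(series=[{"grip":1,"xyz":[0,-0.015,0.05],"yaw":0},{"grip":1,"xyz":[0,0,0.05],"yaw":0},{"grip":1,"xyz":[0,0,0.05],"yaw":0},{"grip":1,"xyz":[0,0,0.05],"yaw":0},{"grip":1,"xyz":[0,0,0],"yaw":0}])

```text
time_s: 9.9
ee_pos: [0.5568, -0.0537, 0.0539]
tool_rot: [0.059, 0.998, 0.0, -0.0]
force: [0.2, 0.0, -2.3]
opening: 0.0578
grasp_force: 25.0
```

Emit:
apply_moves(series=[{"grip":1,"xyz":[0,0,0.02],"yaw":0},{"grip":1,"xyz":[0,0,0.02],"yaw":0},{"grip":1,"xyz":[0,0,0],"yaw":0}])

```text
time_s: 10.2
ee_pos: [0.557, -0.0538, 0.0531]
tool_rot: [0.058, 0.998, -0.0, -0.0]
force: [-0.5, -0.2, -1.8]
opening: 0.0578
grasp_force: 25.0
```

Emit:
apply_moves(series=[{"grip":1,"xyz":[0,0,0.02],"yaw":0},{"grip":1,"xyz":[0,0,0.02],"yaw":0},{"grip":1,"xyz":[0,0,0],"yaw":0}])

```text
time_s: 10.5
ee_pos: [0.5571, -0.0538, 0.0522]
tool_rot: [0.058, 0.998, -0.0, 0.0]
force: [-0.7, 0.0, -0.9]
opening: 0.0574
grasp_force: 25.0
```

Emit:
apply_moves(series=[{"grip":1,"xyz":[0,0,0.02],"yaw":0},{"grip":1,"xyz":[0,0,0],"yaw":0}])

```text
time_s: 10.7
ee_pos: [0.5572, -0.0538, 0.0522]
tool_rot: [0.058, 0.998, -0.0, 0.0]
force: [-3.9, 0.8, 5.6]
opening: 0.0579
grasp_force: 25.0
```

Contact came at the expected height, so it is seated. Next I release and rise.

Emit:
apply_moves(series=[{"grip":0.2,"xyz":[0,0,0],"yaw":0},{"grip":-0.5,"xyz":[0,0,0],"yaw":0},{"grip":-0.6,"xyz":[0,0,0],"yaw":0},{"grip":-0.6,"xyz":[0,0,0],"yaw":0},{"grip":-0.6,"xyz":[0,0,0],"yaw":0}])

```text
time_s: 11.2
ee_pos: [0.557, -0.0538, 0.051]
tool_rot: [0.059, 0.998, 0.0, -0.0]
force: [0.4, -0.0, 0.5]
opening: 0.07
grasp_force: 0.0
```

Emit:
apply_moves(series=[{"grip":-0.6,"xyz":[0,0,-0.3],"yaw":0},{"grip":-0.6,"xyz":[0,0,-0.8],"yaw":0},{"grip":-0.6,"xyz":[0,0,-1],"yaw":0},{"grip":-0.6,"xyz":[0,0,-1],"yaw":0},{"grip":-0.6,"xyz":[0,0,-1],"yaw":0}])

```text
time_s: 11.7
ee_pos: [0.557, -0.0538, 0.1763]
tool_rot: [0.059, 0.998, -0.0, 0.0]
force: [0.8, -0.0, 0.5]
opening: 0.0702
grasp_force: 0.0
```

Emit:
apply_moves(series=[{"grip":-0.6,"xyz":[-0.9,0,-0.6],"yaw":0},{"grip":-0.6,"xyz":[-1,0,0],"yaw":0},{"grip":-0.6,"xyz":[-1,0,0],"yaw":0},{"grip":-0.6,"xyz":[0,0,0],"yaw":0},{"grip":-0.6,"xyz":[0,0,0],"yaw":0}])

```text
time_s: 12.2
ee_pos: [0.6433, -0.0639, 0.1918]
tool_rot: [0.058, 0.998, 0.0, -0.001]
force: [0.9, -1.1, 0.6]
opening: 0.0704
grasp_force: 0.0
```

```bash
python3 - <<'E'
from h import *
s=manip.read_state();a=snap('wrist','w6');print(s['ee_pos'],s['tool_rot'])
import json;json.dump({k:(v.tolist() if hasattr(v,'tolist') else v) for k,v in s.items()},open('s6.json','w'))
cv2.imwrite('pics/w6b.png',cv2.resize(a,(800,600),interpolation=cv2.INTER_CUBIC)[:,:,::-1])
E
```

```text
[ 0.64331001 -0.06391107  0.19178917] [ 5.84655025e-02  9.98289108e-01  5.54520290e-05 -7.99312369e-04]
```

View pics/w6b.png

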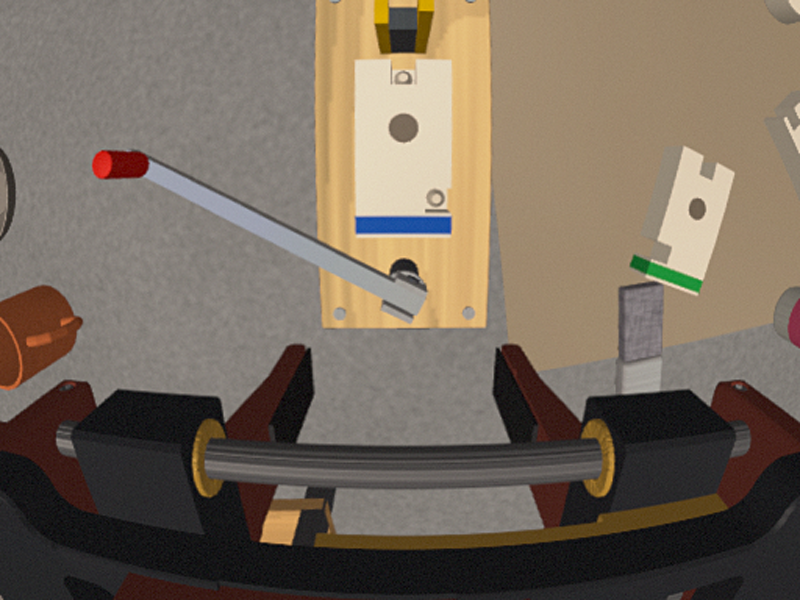

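The half sits flush, with both studs in their slots ((403,77) and (435,197)) and band over band. The knob top is at (105,165).

```bash
python3 - <<'E'
from h import *
import json;s=json.load(open('s6.json'));k=1.5625
g=lambda L:[(x/k,y/k) for x,y in L]
S,r=fit('wrist',[(-.055,-.029,.072),(-.055,.029,.072),(.041,.029,.072),(.041,-.029,.072),(.053,-.029,.072),(.053,.029,.072),(-.047,0,.055),(.032,.021,.055)],g([(354.5,60),(451,60),(451,217),(356,217),(356,234),(451,233),(403,76),(435,197)]),[.55,-.05,-.1],s);print(S,r.tolist())
c,n=np.cos(S[2]),np.sin(S[2]);pv=np.array([S[0]+.09*c,S[1]+.09*n])
kt=at('wrist',(105/k,164/k),.1155,s)[:2];d=kt-pv;R_=np.hypot(*d)
a=np.arctan2(d[1],d[0]);sw=(a-(S[2]+np.pi))%(2*np.pi);print('pivot',pv,'knobtop',kt,'rad',R_,'swing',sw)
def pos(sw,l):
    a=S[2]+np.pi+sw;rr=.198*np.cos(l)-.03*np.sin(l);z=.0795+.198*np.sin(l)+.03*np.cos(l)
    return np.array([pv[0]+rr*np.cos(a),pv[1]+rr*np.sin(a),z])
for w,l in [(sw,-.06),(sw,.15),(sw*.66,.17),(sw*.33,.17),(0,.17),(0,0)]: print(round(w,2),l,pos(w,l))
E
```

```text
[ 0.55515906 -0.05315126 -0.11271182] [[-0.0, 0.0], [-0.0, -0.2], [-0.1, -1.5], [-0.1, -1.3], [0.1, 0.2], [-0.2, 0.6], [-0.2, 0.6], [0.6, 0.8]]
pivot [ 0.64458799 -0.06327386] knobtop [ 0.53449882 -0.22685811] rad 0.1971786822694385 swing 1.0911464915080646
1.09 -0.06 [ 0.53323481 -0.22873634  0.09757314]
1.09 0.15 [ 0.53778463 -0.22197565  0.13875188]
0.72 0.17 [ 0.48851953 -0.17176054  0.14256565]
0.36 0.17 [ 0.4603033  -0.10981286  0.14256565]
0 0.17 [ 0.45572372 -0.04189602  0.14256565]
0 0 [ 0.44784435 -0.04100414  0.1095    ]
```

Emit:
apply_moves(series=[{"grip":-0.6,"xyz":[0.5,-0.98,0],"yaw":0},{"grip":-0.6,"xyz":[0.5,-0.98,0],"yaw":0},{"grip":-0.6,"xyz":[0.5,-0.98,0],"yaw":0},{"grip":-0.6,"xyz":[0.5,-0.98,0],"yaw":0},{"grip":-0.6,"xyz":[0.5,-0.98,0],"yaw":0}])

```text
time_s: 12.75
ee_pos: [0.5501, -0.2017, 0.1937]
tool_rot: [0.058, 0.998, -0.0, 0.001]
force: [0.1, -0.8, 0.8]
opening: 0.0701
grasp_force: 0.0
```

Emit:
apply_moves(series=[{"grip":-0.6,"xyz":[0.48,-0.97,0],"yaw":0},{"grip":-0.6,"xyz":[0,0,0],"yaw":-1},{"grip":-0.6,"xyz":[0,0,0],"yaw":-1},{"grip":-0.6,"xyz":[0,0,0],"yaw":-1},{"grip":-0.6,"xyz":[0,0,0],"yaw":-1}])

```text
time_s: 13.25
ee_pos: [0.5331, -0.2281, 0.1937]
tool_rot: [-0.117, 0.993, -0.0, 0.001]
force: [0.1, -0.0, -0.2]
opening: 0.07
grasp_force: 0.0
```

Emit:
apply_moves(series=[{"grip":-0.6,"xyz":[0,0,0],"yaw":-1},{"grip":-0.6,"xyz":[0,0,0],"yaw":-1},{"grip":-0.6,"xyz":[0,0,0],"yaw":-1},{"grip":-0.6,"xyz":[0,0,0],"yaw":-0.6},{"grip":-0.6,"xyz":[0,0,0],"yaw":0}])

```text
time_s: 13.75
ee_pos: [0.5333, -0.228, 0.1935]
tool_rot: [-0.27, 0.963, -0.001, 0.001]
force: [-0.1, -0.2, 0.2]
opening: 0.0706
grasp_force: 0.0
```

```bash
python3 - <<'E'
from h import *
s=manip.read_state();a=snap('wrist','w7');b=snap('scene','s7');print(s['ee_pos'],s['tool_rot'],s['joint_positions'])
import json;json.dump({k:(v.tolist() if hasattr(v,'tolist') else v) for k,v in s.items()},open('s7.json','w'))
print([(q['pixel'],q['p']) for q in spotter.recognise('wrist','knob')])
print(proj('wrist',[.5345,-.2275,.1155],s),togo([.534,-.228,.082],.55,s))
cv2.imwrite('pics/w7b.png',cv2.resize(a,(800,600),interpolation=cv2.INTER_CUBIC)[:,:,::-1])
E
```

```text
[ 0.53334272 -0.22798077  0.19353374] [-2.69915866e-01  9.62883584e-01 -5.30965749e-04  5.88352008e-04] [-4.62602805e-01  3.16367476e-02  1.34396783e+00  2.80157360e-06
  1.76440304e+00 -2.58001007e+00]
[([280.8, 228.6], 0.9), ([371.3, 215.2], 0.43)]
[257.67766564 199.61107764] (array([-0.02, -0.01,  3.72]), np.float64(-0.04))
```

View pics/w7b.png

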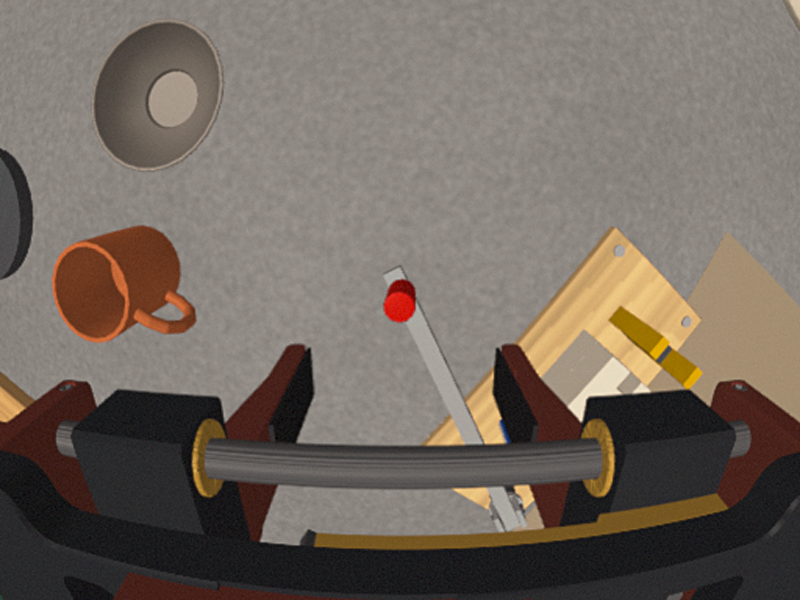

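```bash
python3 - <<'E'
from h import *
import json;s=json.load(open('s7.json'));k=1.5625
K=at('wrist',(399/k,301/k),.1155,s);print(K,'mug handle',at('wrist',(195/k,318/k),.06,s),at('wrist',(120/k,290/k),.085,s))
pv=np.array([.64459,-.06327]);d=K[:2]-pv;print(np.hypot(*d),np.arctan2(d[1],d[0])%(2*np.pi)-(np.pi-.1127))
R=Rn.from_quat(s['tool_rot']).as_matrix();print((R.T@(K-s['ee_pos']))/.03)
print(R.T@(at('wrist',(195/k,318/k),.06,s)-s['ee_pos']),R.T@(at('wrist',(120/k,290/k),.085,s)-s['ee_pos']))
E
```

```text
[ 0.53025552 -0.23237011  0.1155    ] mug handle [ 0.63193357 -0.34356863  0.06      ] [ 0.63192543 -0.39706887  0.085     ]
0.20412550560407183 1.0889674458831826
[ 0.16616578 -0.06801619  2.60107852]
[-0.02403009 -0.14981361  0.13375502] [ 0.00376489 -0.19554762  0.10879275]
```

Emit:
apply_moves(series=[{"grip":-0.6,"xyz":[0.05,-0.03,0.8],"yaw":0},{"grip":-0.6,"xyz":[0,0,1],"yaw":0},{"grip":-0.6,"xyz":[0,0,1],"yaw":0},{"grip":-0.6,"xyz":[0,0,0.6],"yaw":0},{"grip":-0.6,"xyz":[0,0,0.25],"yaw":0}])

```text
time_s: 14.4
ee_pos: [0.532, -0.2293, 0.0803]
tool_rot: [-0.269, 0.963, 0.001, -0.001]
force: [-0.1, -0.2, -0.4]
opening: 0.0703
grasp_force: 0.0
```

Emit:
apply_moves(series=[{"grip":-0.2,"xyz":[0,0,0],"yaw":0},{"grip":0.3,"xyz":[0,0,0],"yaw":0},{"grip":0.5,"xyz":[0,0,0],"yaw":0},{"grip":1,"xyz":[0,0,0],"yaw":0},{"grip":1,"xyz":[0,0,0],"yaw":0}], force=15)

```text
time_s: 14.9
ee_pos: [0.5337, -0.2301, 0.0837]
tool_rot: [-0.27, 0.963, -0.0, 0.001]
force: [0.5, -0.2, -0.6]
opening: 0.0336
grasp_force: 0.0
```

Emit:
apply_moves(series=[{"grip":1,"xyz":[0,0,0],"yaw":0},{"grip":1,"xyz":[0,0,0],"yaw":0},{"grip":1,"xyz":[0,0,0],"yaw":0},{"grip":1,"xyz":[0,0,0],"yaw":0}])

```text
time_s: 15.3
ee_pos: [0.5332, -0.23, 0.0829]
tool_rot: [-0.27, 0.963, 0.0, -0.0]
force: [-0.5, -0.5, 0.8]
opening: 0.0178
grasp_force: 15.0
```

```bash
cat > path.py <<'E'
from h import *
S2=-.1127;pv=np.array([.64459,-.06327])
def pos(sw,l,h=.034):
    a=S2+np.pi+sw;rr=.198*np.cos(l)-h*np.sin(l)
    return np.array([pv[0]+rr*np.cos(a),pv[1]+rr*np.sin(a),.0795+.198*np.sin(l)+h*np.cos(l)])
def rows(sws,ls,ths):
    for i in range(1,len(sws)):
        d=pos(sws[i],ls[i])-pos(sws[i-1],ls[i-1]);t=ths[i-1];x=np.array([-np.cos(t),-np.sin(t)]);y=np.array([-np.sin(t),np.cos(t)])
        print(i,round(sws[i],2),round(ls[i],3),np.round([x@d[:2]/.03,y@d[:2]/.03,-d[2]/.03],2),round(-np.degrees(ths[i]-t)/5,2),(pos(sws[i],ls[i])-[0,0,.019]).round(4))
E
python3 - <<'E'
from path import *
n=15;sws=np.linspace(1.09,0,n+1);ls=np.minimum(.16,-.06+.22/7*np.arange(n+1));rows(sws,ls,np.linspace(.547,-.113,n+1))
print(pos(1.09,-.06)-[0,0,.019])
E
```

```text
1 1.02 -0.029 [ 0.16  0.46 -0.21] 0.5 [ 0.5217 -0.2196  0.0888]
2 0.94 0.003 [ 0.14  0.46 -0.21] 0.5 [ 0.5113 -0.2096  0.0951]
3 0.87 0.034 [ 0.12  0.46 -0.21] 0.5 [ 0.5019 -0.1987  0.1013]
4 0.8 0.066 [ 0.1   0.47 -0.21] 0.5 [ 0.4935 -0.1871  0.1074]
5 0.73 0.097 [ 0.08  0.47 -0.2 ] 0.5 [ 0.4862 -0.1749  0.1135]
6 0.65 0.129 [ 0.06  0.47 -0.2 ] 0.5 [ 0.48   -0.1622  0.1196]
7 0.58 0.16 [ 0.04  0.47 -0.2 ] 0.5 [ 0.475  -0.1491  0.1256]
8 0.51 0.16 [ 0.09  0.45 -0.  ] 0.5 [ 0.4692 -0.1366  0.1256]
9 0.44 0.16 [ 0.08  0.45 -0.  ] 0.5 [ 0.4644 -0.1236  0.1256]
10 0.36 0.16 [ 0.06  0.46 -0.  ] 0.5 [ 0.4605 -0.1104  0.1256]
11 0.29 0.16 [ 0.05  0.46 -0.  ] 0.5 [ 0.4575 -0.0969  0.1256]
12 0.22 0.16 [ 0.04  0.46 -0.  ] 0.5 [ 0.4556 -0.0832  0.1256]
13 0.15 0.16 [ 0.02  0.46 -0.  ] 0.5 [ 0.4546 -0.0695  0.1256]
14 0.07 0.16 [ 0.01  0.46 -0.  ] 0.5 [ 0.4547 -0.0557  0.1256]
15 0.0 0.16 [-0.    0.46 -0.  ] 0.5 [ 0.4557 -0.0419  0.1256]
[ 0.532915   -0.22880486  0.08256595]
```

Emit:
apply_moves(series=[{"grip":1,"xyz":[0.16,0.46,-0.21],"yaw":0.5},{"grip":1,"xyz":[0.14,0.46,-0.21],"yaw":0.5},{"grip":1,"xyz":[0.12,0.46,-0.21],"yaw":0.5},{"grip":1,"xyz":[0.1,0.47,-0.21],"yaw":0.5},{"grip":1,"xyz":[0.08,0.47,-0.2],"yaw":0.5}])

```text
time_s: 15.8
ee_pos: [0.4856, -0.1757, 0.1135]
tool_rot: [-0.162, 0.987, -0.0, -0.001]
force: [1.1, -0.3, -2.2]
opening: 0.0177
grasp_force: 15.0
```

Emit:
apply_moves(series=[{"grip":1,"xyz":[0,0,0],"yaw":0}])

```text
time_s: 15.9
ee_pos: [0.4859, -0.1754, 0.1145]
tool_rot: [-0.163, 0.987, -0.0, -0.0]
force: [-1.7, -2.0, -1.4]
opening: 0.0179
grasp_force: 15.0
```

Emit:
apply_moves(series=[{"grip":1,"xyz":[0.06,0.47,-0.2],"yaw":0.5},{"grip":1,"xyz":[0.04,0.47,-0.2],"yaw":0.5},{"grip":1,"xyz":[0.09,0.45,0],"yaw":0.5},{"grip":1,"xyz":[0.08,0.45,0],"yaw":0.5},{"grip":1,"xyz":[0.06,0.46,0],"yaw":0.5}])

```text
time_s: 16.4
ee_pos: [0.4598, -0.1117, 0.1251]
tool_rot: [-0.054, 0.999, -0.0, -0.001]
force: [-2.2, -1.9, -2.6]
opening: 0.0178
grasp_force: 15.0
```

Emit:
apply_moves(series=[{"grip":1,"xyz":[0.05,0.46,0],"yaw":0.5},{"grip":1,"xyz":[0.04,0.46,0],"yaw":0.5},{"grip":1,"xyz":[0.02,0.46,0],"yaw":0.5},{"grip":1,"xyz":[0.01,0.46,0],"yaw":0.5},{"grip":1,"xyz":[0,0,0],"yaw":0.5}])

```text
time_s: 16.9
ee_pos: [0.4539, -0.0553, 0.1253]
tool_rot: [0.054, 0.999, 0.0, -0.001]
force: [-1.9, 1.0, -1.2]
opening: 0.0178
grasp_force: 15.0
```

Emit:
apply_moves(series=[{"grip":1,"xyz":[0,0.2,0],"yaw":0},{"grip":1,"xyz":[0,0.15,0],"yaw":0},{"grip":1,"xyz":[0,0.1,0],"yaw":0},{"grip":1,"xyz":[0,0,0],"yaw":0},{"grip":1,"xyz":[0,0,0],"yaw":0}])

```text
time_s: 17.4
ee_pos: [0.4557, -0.0429, 0.1259]
tool_rot: [0.054, 0.999, 0.0, -0.0]
force: [-5.4, 0.1, -0.5]
opening: 0.0177
grasp_force: 15.0
```

```bash
python3 - <<'E'
from path import *
s=manip.read_state();a=snap('wrist','w8');print(s['ee_pos'],s['tool_rot'],togo(pos(0,.16)-[0,0,.019],-.1127,s))
d=s['ee_pos'][:2]-pv;print('swing',np.arctan2(d[1],d[0])%(2*np.pi)-(np.pi+S2))
cv2.imwrite('pics/w8b.png',cv2.resize(a[120:330,110:410],(800,560),interpolation=cv2.INTER_CUBIC)[:,:,::-1])
E
```

```text
[ 0.45567306 -0.04293671  0.12588873] [ 5.38194350e-02  9.98550598e-01  8.36084310e-05 -4.05999704e-04] (array([0.  , 0.03, 0.01]), np.float64(0.06))
swing 0.005481916228932793
```

View pics/w8b.png

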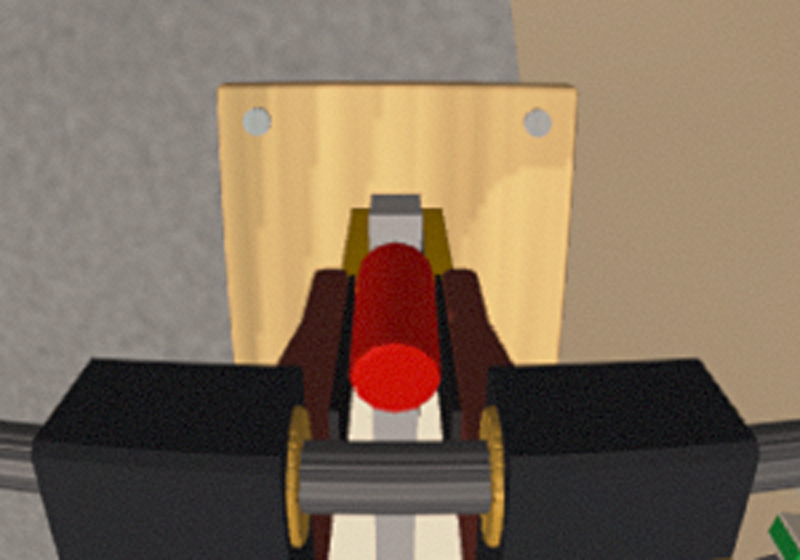

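The bar lies centred between the yellow cheeks (crop columns 345–450, bar 370–422). I lower it along its arc.

Emit:
apply_moves(series=[{"grip":1,"xyz":[0.05,0.02,0.2],"yaw":0},{"grip":1,"xyz":[0.05,0,0.2],"yaw":0},{"grip":1,"xyz":[0.05,0,0.2],"yaw":0},{"grip":1,"xyz":[0.05,0,0.2],"yaw":0},{"grip":1,"xyz":[0.05,0,0.15],"yaw":0}])

```text
time_s: 17.95
ee_pos: [0.4495, -0.0417, 0.0973]
tool_rot: [0.054, 0.999, -0.0, 0.001]
force: [0.4, 0.3, 19.1]
opening: 0.018
grasp_force: 15.0
```

Emit:
apply_moves(series=[{"grip":1,"xyz":[0,0,0.05],"yaw":0},{"grip":1,"xyz":[0,0,0.04],"yaw":0},{"grip":1,"xyz":[0,0,0],"yaw":0}])

```text
time_s: 18.25
ee_pos: [0.4496, -0.0417, 0.0974]
tool_rot: [0.054, 0.999, -0.0, 0.002]
force: [-2.4, 0.4, 8.7]
opening: 0.0175
grasp_force: 15.0
```

Emit:
apply_moves(series=[{"grip":0.4,"xyz":[0,0,0],"yaw":0},{"grip":0.2,"xyz":[0,0,0],"yaw":0},{"grip":0.1,"xyz":[0,0,0],"yaw":0},{"grip":0.1,"xyz":[0,0,0],"yaw":0},{"grip":0.1,"xyz":[0,0,0],"yaw":0}])

```text
time_s: 18.75
ee_pos: [0.4484, -0.0416, 0.0945]
tool_rot: [0.054, 0.999, 0.0, -0.0]
force: [-0.2, 1.6, -0.1]
opening: 0.0393
grasp_force: 0.0
```

Emit:
apply_moves(series=[{"grip":0.1,"xyz":[0,0,-0.5],"yaw":0},{"grip":0.1,"xyz":[0,0,-1],"yaw":0},{"grip":0.1,"xyz":[0,0,-1],"yaw":0},{"grip":0.1,"xyz":[-1,0,-1],"yaw":0},{"grip":0.1,"xyz":[-1,0,0],"yaw":0}])

```text
time_s: 19.25
ee_pos: [0.5106, -0.0484, 0.207]
tool_rot: [0.054, 0.999, -0.001, 0.005]
force: [0.7, -0.3, 0.5]
opening: 0.0396
grasp_force: 0.0
```

Emit:
apply_moves(series=[{"grip":0.1,"xyz":[-1,0,0],"yaw":0},{"grip":0.1,"xyz":[-1,0,0],"yaw":0},{"grip":0.1,"xyz":[0,0,0],"yaw":0},{"grip":0.1,"xyz":[0,0,0],"yaw":0},{"grip":0.1,"xyz":[0,0,0],"yaw":0}])

```text
time_s: 19.75
ee_pos: [0.5673, -0.0545, 0.2007]
tool_rot: [0.054, 0.999, -0.0, 0.0]
force: [-0.6, 0.0, -0.6]
opening: 0.0398
grasp_force: 0.0
```

```bash
python3 - <<'E'
from path import *
s=manip.read_state();a=snap('wrist','w9');b=snap('side','d9');print(s['ee_pos'])
for l in (0,.02,.05):
    a_=S2+np.pi;rr=.198*np.cos(l)-.048*np.sin(l);K=[pv[0]+rr*np.cos(a_),pv[1]+rr*np.sin(a_),.0795+.198*np.sin(l)+.048*np.cos(l)]
    e=[pv[0]+.213*np.cos(a_),pv[1]+.213*np.sin(a_),.0855+.213*np.sin(l)]
    print(l,'top w',proj('wrist',K,s),'side',proj('side',K),'end w',proj('wrist',e,s))
A=cv2.resize(a[20:220,150:370],(396,360),interpolation=cv2.INTER_CUBIC);B=cv2.resize(b[150:230,200:300],(400,320),interpolation=cv2.INTER_CUBIC)
B=cv2.copyMakeBorder(B,0,40,0,0,cv2.BORDER_CONSTANT);cv2.imwrite('pics/f9.png',np.hstack([A,B])[:,:,::-1])
E
```

```text
[ 0.56725924 -0.05449613  0.20071797]
0 top w [258.15376484  52.15415952] side [271.43558044 175.9105561 ] end w [258.18619252  45.05666424]
0.02 top w [258.15255284  52.44944825] side [271.18812806 174.98673116] end w [258.19101162  44.09606777]
0.05 top w [258.14970131  53.10894065] side [270.7755823  173.59686365] end w [258.19851394  42.60137298]
```

View pics/f9.png

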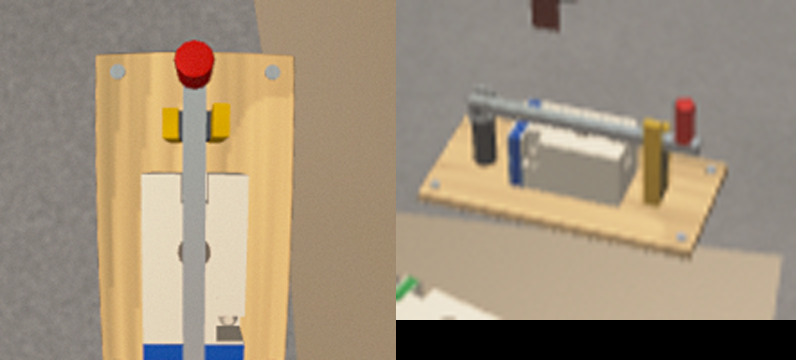

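The bar lies between the cheeks and looks level: the knob top in the side picture is at (272,175.5), against (271.4,175.9) predicted for lift 0. I verify with a gentle touch on the knob's top, which should be at z = 0.1275.

Emit:
apply_moves(series=[{"grip":1,"xyz":[1,0,0],"yaw":0},{"grip":1,"xyz":[1,0,0],"yaw":0},{"grip":1,"xyz":[1,0,0],"yaw":0},{"grip":1,"xyz":[1,0.02,0],"yaw":0},{"grip":1,"xyz":[0,0,0.5],"yaw":0}])

```text
time_s: 20.35
ee_pos: [0.4472, -0.0408, 0.1883]
tool_rot: [0.054, 0.999, -0.0, 0.003]
force: [1.3, 1.1, 0.3]
opening: 0.0033
grasp_force: 0.0
```

Emit:
apply_moves(series=[{"grip":1,"xyz":[0,0,0.7],"yaw":0},{"grip":1,"xyz":[0,0,0.6],"yaw":0},{"grip":1,"xyz":[0,0,0.3],"yaw":0},{"grip":1,"xyz":[0,0,0],"yaw":0},{"grip":1,"xyz":[0,0,0],"yaw":0}])

```text
time_s: 20.85
ee_pos: [0.4488, -0.041, 0.1373]
tool_rot: [0.054, 0.999, -0.0, 0.0]
force: [0.3, 0.2, 0.6]
opening: 0.0001
grasp_force: 0.0
```

Emit:
apply_moves(series=[{"grip":1,"xyz":[0,0,0.07],"yaw":0},{"grip":1,"xyz":[0,0,0.07],"yaw":0},{"grip":1,"xyz":[0,0,0.07],"yaw":0},{"grip":1,"xyz":[0,0,0.06],"yaw":0},{"grip":1,"xyz":[0,0,0],"yaw":0}])

```text
time_s: 21.35
ee_pos: [0.4484, -0.041, 0.1284]
tool_rot: [0.054, 0.999, 0.0, -0.0]
force: [-0.2, 0.2, 0.9]
opening: 0.0004
grasp_force: 0.0
```

Emit:
apply_moves(series=[{"grip":1,"xyz":[0,0,0.03],"yaw":0},{"grip":1,"xyz":[0,0,0.03],"yaw":0},{"grip":1,"xyz":[0,0,0],"yaw":0}])

```text
time_s: 21.65
ee_pos: [0.4486, -0.041, 0.1273]
tool_rot: [0.054, 0.999, -0.0, 0.0]
force: [-1.0, 0.6, 0.9]
opening: 0.0006
grasp_force: 1.1
```

Emit:
apply_moves(series=[{"grip":1,"xyz":[0,0,-0.5],"yaw":0},{"grip":1,"xyz":[0,0,-1],"yaw":0},{"grip":1,"xyz":[0,0,-1],"yaw":0},{"grip":1,"xyz":[0,0,0],"yaw":0},{"grip":1,"xyz":[0,0,0],"yaw":0}])

```text
time_s: 22.15
ee_pos: [0.449, -0.0411, 0.2031]
tool_rot: [0.054, 0.999, -0.0, 0.001]
force: [0.2, 0.1, -0.1]
opening: 0.0003
grasp_force: 0.0
```

```bash
python3 -c "
from rig import manip
print(manip.read_state()['ee_pos']);print(manip.finish_job())"
```

```text
[ 0.44904839 -0.04109272  0.20314235]
the job is handed in; nothing more can be done
None
```

The blue-banded half is seated on its studs, the latch bar is fully down in the keeper's notch, and I handed the job in at about 22 s; no verdict came back.

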